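Weigh a lopsided casting on a small-pan balance

ROBOT

A 6-joint arm with a two-finger parallel gripper is mounted at the origin on the work surface; the furniture and walls round the work are solid. World frame = base frame: x ahead of the robot, y to its left, z up, the work surface at z = 0. Lengths are in m, angles in rad, forces in N, time in s.
With the tool pointing down it reaches from about 0.375 to 0.9 m from the base axis. Payload 3.1 kg.
Tool frame: the origin (TCP) lies between the finger pads; the fingertips stand 17 mm ahead of it and the grasp point (between the pads) lies 2 mm behind it (robot.nose_length is the distance from the TCP to the fingertips, in m); z points along the fingers, y is the line along which they close (so a half turn about z gives the same grasp; the last joint's range is limited). The gripper opens to 87 mm and grips with 3 to 60 N. Pads are 19 mm wide; open, the fingers measure 117 mm over their backs; the gripper's body (75 mm by 190 mm) begins 51 mm behind the grasp point.
Start: joints at [-0.924, 0.527, 1.433, -0, 1.181, -0.178], TCP at [0.459, -0.424, 0.205] pointing down, gripper open.
Joint ranges: [-3.08, 3.08], [-0.75, 2.2], [0.22, 2.44], [-1.43, 4.57], [0, 2.65], [-2.85, 2.85]. Speed limits (rad/s): [2.79, 2.79, 3.14, 3.14, 3.14, 3.14].

INTERFACE

Orientations are given as a unit quaternion [x, y, z, w].
In Python, from rig import robot, cams gives the robot as it stands.
- The arm moves only by the shell command python3 -m pendant 'ROWS' [FORCE]. ROWS is JSON, a list of rows, each an object with "jaw": the opening, from 0 (shut) to 1 (fully open); "linear": the shift along the tool's x, y, z in cm, a list of three; "twist": the turn about the tool's z in degrees. A call has 1 to 12 rows; each row shifts and turns the commanded pose from where the row before left it, along the tool's axes as they then stand; what a row does not reach is not made up. A row lasts 1/12 s, in which the tool goes at most 41.7 mm and 7.16 degrees, less where a joint would pass 70% of its speed; a pose out of reach is approached as far as the arm can. A call is refused whole if a number of a shift passes 4.17 or a number of a turn 7.16, either way. A call with a gripper value outside its range is refused whole. The fingers move at their own pace and stop on an object; FORCE is the grip in N (left out, the last holds). Time passes only in rows, so rows that do not move let the fingers close. It gives the time, the measured TCP pose, the force, the opening and the grip force at its end, in the units of the state.
- robot.get_obs(): the state, without advancing time (a new reading comes with each control period).
- cams.camera(name): name is "scene" or "side" or "wrist"; returns a dict with "color" (384x512x3 uint8, blue, green, red), "depth" (384x512 float32, m along the optical axis (not along the pixel's ray), 0 where there is no reading), "fov_y" (degrees; the focal length in pixels is half the picture's height over the tangent of half this angle, whatever the lens; pixels are square), "cx", "cy" (the principal point, pixels), "view" (4x4, takes a point from world to camera coordinates). Camera axes: x right, y down, z forward; pixel columns grow to the right and rows downward; lengths in m; the calibration is good to about 2 mm. A picture is of the moment at which its call begins.
- robot.hand_in(): hands the job in; it is judged then, once.
The state is a dict: "time": time; "q": joint angles; "joint_velocities": joint speeds; "joint_torque": joint torques, N m; "position": TCP position; "tool_rot": TCP orientation; "ft_force": force on the tool from outside, world axes, zero at the start; "moment": the same for the moment, N m; "grip_width": finger opening in m; "grip_force": force on a finger pad.
Only numpy, scipy, OpenCV 4.12 (cv2) and the standard library are available. Lean on these libraries where they do the work, as an engineer would, in place of code of your own. Each camera call takes 0.05 s, during which the arm holds its last target. There are 200 camera calls.

TASK

Weigh the cast bracket on the bench balance. Hidden cavities put its balance point somewhere you cannot see, so find that point with a small trial lift, shift your grip to it, lift the bracket clear and level, and lay it gently, base down, across the small round pan so that it stays there level by itself with its whole weight on the pan. Never let it tip steeply, and leave the other things on the bench where they are.

Things in the scene. Friction and masses are not known exactly. Their poses are not given: they have to be found in the camera images.
- casting_center (a point): The cast-iron bracket, 200 mm long, 48 mm high, 0.77 to 0.93 kg, lying base down on the bench; its underside is flat. The point is its middle: half-way along, 24 mm above the underside. x axis: along the bracket towards its round hollow boss; z axis: up. Its balance point is on the middle line, up to 42 mm from the middle either way, hidden, different each time.
- casting_web (a point): Top of the bracket's upright web, half-way along, 24 mm above the middle; same axes. The web, 13 mm thick, is where to grip: across its thickness, from above. It runs along the middle line from 78 mm on the block's side (-x) to 52 mm on the boss's side (+x), and stands 40 mm above the base flange, which is 40 mm wide and 8 mm thick.
- casting_boss (a point): Top centre of the bracket's boss at the +x end, 76 mm from the middle: a round hollow, 48 mm across and as high as the web. The other end is a solid block, 22 mm long, 34 mm wide, as high as the web.
- pan_top (a point): The balance's pan: centre of the upper face of a flat round steel pan, 40 mm across, 70 mm above the bench. The space round and above it, 145 mm each way, from 60 mm height up, is free, so the bracket may lie across it in any direction. Below it stands the white balance housing, fast on the bench, 36 mm high (collar to 54 mm), reaching up to 95 mm from the pan centre.
- pan (a joint): How far the pan has sunk on its spring, in m: 0 unloaded, about 0.003 under the whole weight of the bracket (2600 N/m), stop at 0.006.
- microscope: Cream inverted microscope, fixed furniture at the right rear: it occupies about x 0.53 to 0.73, y below 0.08, up to 0.33 m high. In front of it a cream mounting press occupies about x 0.20 to 0.44, y -0.24 to 0.03, up to 0.40 m high. Pass well over them or to the left. A wire window guard stands at the left, y above 0.40.

How it is judged:
By the outcome, as a careful person would: the job done as asked, in the order asked, and still so for the second after the job is handed in, with the robot touching nothing.
It also fails if it takes over 54 s, if anything falls off the work surface, if the arm or the gripper's body presses on something with over 40 N, if the wrist force passes 120 N, or if a joint passes its speed limit or range.

## Working session

There is one attempt and no reset: what is moved stays moved. The work goes in short steps, Python scripts to look and compute and a shell command to move; the robot and the scene stay as the last step left them, time stands still between calls to the robot, and variables do not carry over. Pictures are saved under pics/ and viewed, at most 10 in all, crops included, and the job is handed in when it is done.

```bash
mkdir -p pics; ls; python3 - <<'E'
from rig import robot,cams
import cv2,numpy as np
print({k:np.round(v,3) if not isinstance(v,str) else v for k,v in robot.get_obs().items()})
ims=[]
for n in("scene","side"):
    c=cams.camera(n);np.savez(f"{n}0.npz",**c);ims.append(c["color"]);print(n,c["fov_y"],c["cx"],c["cy"],np.round(c["view"],3).tolist())
cv2.imwrite("pics/scene0.png",ims[0]);cv2.imwrite("pics/side0.png",ims[1])
E
```

```text
pics
{'time': np.float64(0.0), 'q': array([-0.925,  0.528,  1.434, -0.   ,  1.181, -0.179]), 'joint_velocities': array([ 0.   , -0.001, -0.   , -0.001,  0.002, -0.   ]), 'joint_torque': array([-1.0000e-03, -4.4004e+01, -1.7659e+01,  6.3000e-02,  5.8000e-02,
       -0.0000e+00]), 'position': array([ 0.459, -0.424,  0.204]), 'tool_rot': array([ 0.916,  0.401, -0.   , -0.001]), 'ft_force': array([ 0.213, -0.478, -0.638]), 'moment': array([-0.048, -0.01 ,  0.048]), 'grip_force': np.float64(0.0), 'grip_width': np.float64(0.087)}
scene 46.15354259027347 255.47332017196288 190.10502507002377 [[0.199, 0.98, 0.01, -0.154], [0.421, -0.076, -0.904, -0.118], [-0.885, 0.184, -0.427, 1.444], [0.0, 0.0, 0.0, 1.0]]
side 47.84430463137939 256.54421959081054 189.96691111558388 [[0.993, -0.12, -0.012, -0.472], [-0.064, -0.439, -0.896, 0.117], [0.102, 0.89, -0.444, 0.874], [0.0, 0.0, 0.0, 1.0]]
```

View pics/scene0.png

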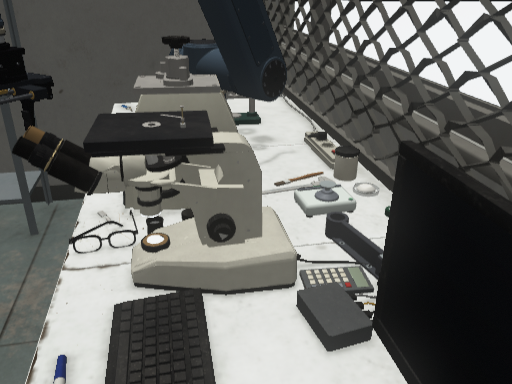

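View pics/side0.png

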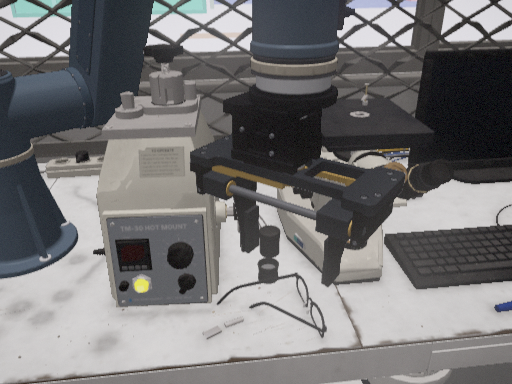

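The scene picture shows the white balance with its pan near (327,193) and a dark bracket-like thing near (352,240). The side view is blocked by the press and the gripper. I'll zoom in on the scene view and check depths.

```bash
cat > h.py <<'E'
import numpy as np
def K(c): return c["color"].shape[0]/2/np.tan(np.radians(float(c["fov_y"]))/2)
def ray(c,u,v):
    V=np.array(c["view"]);R,t=V[:3,:3],V[:3,3];f=K(c)
    return -R.T@t, R.T@np.array([(u-c["cx"])/f,(v-c["cy"])/f,1])
def onz(c,u,v,z):
    o,d=ray(c,u,v);return o+d*(z-o[2])/d[2]
def cloud(c):
    h,w=c["depth"].shape;u,v=np.meshgrid(np.arange(w),np.arange(h));f=K(c);D=c["depth"]
    P=np.stack([(u-c["cx"])/f*D,(v-c["cy"])/f*D,D],-1);V=np.array(c["view"])
    return (P-V[:3,3])@V[:3,:3]
E
python3 - <<'E'
import numpy as np,cv2
from h import *
c=dict(np.load("scene0.npz"));P=cloud(c)
for u,v in[(327,193),(327,196),(335,222),(350,235),(365,250),(377,262),(345,155),(330,300),(320,145)]:print(u,v,np.round(P[v,u],3),c["color"][v,u])
cv2.imwrite("pics/z.png",cv2.resize(c["color"][120:320,270:420],None,fx=4,fy=3.0 if 0 else 4,interpolation=cv2.INTER_CUBIC)[200:800])
E
```

```text
327 193 [0.452 0.238 0.052] [100  97  94]
327 196 [0.457 0.236 0.047] [135 130 127]
335 222 [0.579 0.21  0.046] [55 54 53]
350 235 [0.615 0.231 0.034] [49 49 48]
365 250 [0.667 0.241 0.029] [43 43 42]
377 262 [0.716 0.243 0.033] [40 40 39]
345 155 [0.289 0.345 0.079] [35 36 36]
330 300 [0.81  0.116 0.039] [82 83 82]
320 145 [0.089 0.345 0.038] [145 159 162]
```

View pics/z.png

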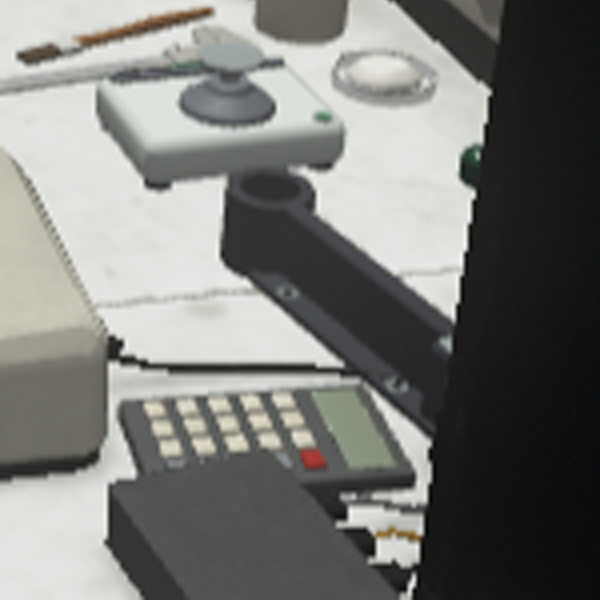

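The bracket's boss top is at about (337,217) in the full picture and its web runs to the lower right, behind the monitor. The pan top is at about (327,184).

```bash
python3 - <<'E'
import numpy as np
from h import *
c=dict(np.load("scene0.npz"))
f=lambda x,y:(270+x/4,170+y/4)
for n,p,z in[("pan",(231,57),.07),("boss",(270,190),.048),("webR1",(325,217),.048),("webR2",(452,322),.048),("webL1",(300,215),.048),("webL2",(445,350),.048),("fl1",(250,278),.008),("fl2",(430,435),.008)]:print(n,np.round(onz(c,*f(*p),z),3))
E
python3 -m pendant '[{"jaw":1,"linear":[0,0,-4.1],"twist":0},{"jaw":1,"linear":[0,0,-4.1],"twist":0},{"jaw":1,"linear":[0,0,-4.1],"twist":0},{"jaw":1,"linear":[0,0,-4.1],"twist":0},{"jaw":1,"linear":[0,0,-4.1],"twist":0},{"jaw":1,"linear":[0,0,-4.1],"twist":0},{"jaw":1,"linear":[0,0,-4.1],"twist":0}]'
```

```text
pan [0.443 0.241 0.07 ]
boss [0.564 0.221 0.048]
webR1 [0.597 0.239 0.048]
webR2 [0.702 0.26  0.048]
webL1 [0.593 0.227 0.048]
webL2 [0.724 0.246 0.048]
fl1 [0.586 0.206 0.008]
fl2 [0.733 0.239 0.008]
time: 0.68
position: [0.4586, -0.4235, 0.4941]
tool_rot: [0.916, 0.401, -0.0, -0.0]
ft_force: [0.4, -0.6, 0.1]
grip_width: 0.0869
grip_force: 0.0
```

```bash
python3 -m pendant '[{"jaw":1,"linear":[3.6,-2,0],"twist":0},{"jaw":1,"linear":[3.6,-2,0],"twist":0},{"jaw":1,"linear":[3.6,-2,0],"twist":0},{"jaw":1,"linear":[3.6,-2,0],"twist":0},{"jaw":1,"linear":[3.6,-2,0],"twist":0},{"jaw":1,"linear":[3.6,-2,0],"twist":0},{"jaw":1,"linear":[3.6,-2,0],"twist":0},{"jaw":1,"linear":[3.6,-2,0],"twist":0}]' >/dev/null
python3 -m pendant '[{"jaw":1,"linear":[3.6,-2,0],"twist":0},{"jaw":1,"linear":[3.6,-2,0],"twist":0},{"jaw":1,"linear":[3.6,-2,0],"twist":0},{"jaw":1,"linear":[3.6,-2,0],"twist":0},{"jaw":1,"linear":[3.6,-2,0],"twist":0},{"jaw":1,"linear":[3.6,-2,0],"twist":0},{"jaw":1,"linear":[3.6,-2,0],"twist":0},{"jaw":1,"linear":[3.6,-2,0],"twist":0}]' >/dev/null
python3 -m pendant '[{"jaw":1,"linear":[0,0,3],"twist":6.2},{"jaw":1,"linear":[0,0,3],"twist":6.2},{"jaw":1,"linear":[0,0,3],"twist":6.2},{"jaw":1,"linear":[0,0,3],"twist":6.2},{"jaw":1,"linear":[0,0,3],"twist":6.2},{"jaw":1,"linear":[0,0,3],"twist":6.2},{"jaw":1,"linear":[0,0,0],"twist":0}]'
python3 - <<'E'
from rig import robot,cams
import cv2,numpy as np
o=robot.get_obs();print(o["q"].round(3),o["moment"].round(3),o["ft_force"].round(2))
c=cams.camera("wrist");np.savez("w1.npz",**c);cv2.imwrite("pics/w1.png",c["color"])
c=cams.camera("side");np.savez("s1.npz",**c)
E
```

```text
time: 2.6
position: [0.6103, 0.2152, 0.3045]
tool_rot: [0.996, 0.087, -0.008, 0.001]
ft_force: [-1.0, 0.3, -0.6]
grip_width: 0.0871
grip_force: 0.0
[ 0.167  0.48   1.234 -0.     1.444  1.564] [0.043 0.046 0.06 ] [-1.02  0.32 -0.61]
```

View pics/w1.png

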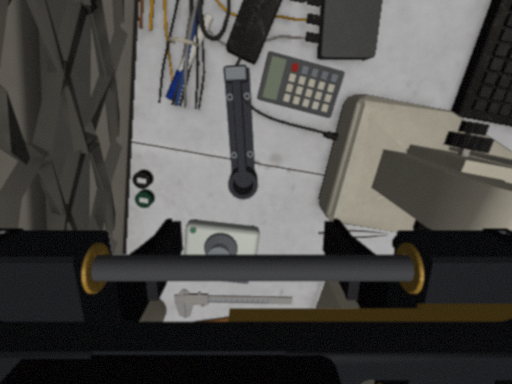

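The wrist view shows the whole bracket, with the boss near (243,183) and the block end near (236,70). The pan is behind the gripper bar near (220,245).

```bash
python3 - <<'E'
import numpy as np,cv2
from h import *
c=dict(np.load("w1.npz"));P=cloud(c)
for p in[(243,183),(242,130),(236,72),(280,170),(220,232)]:print(p,np.round(P[p[1],p[0]],3))
g=c["color"].max(2)
m=np.zeros(g.shape,np.uint8);m[60:202,215:268]=(g[60:202,215:268]<110)
n,l,st,ce=cv2.connectedComponentsWithStats(m);k=l[130,240] or 1+np.argmax(st[1:,4]);print(st[k])
top=(l==k)&(P[...,2]>.038)&(P[...,2]<.06)
v,u=np.nonzero(top);X=np.array([onz(c,a,b,.048) for a,b in zip(u,v)])[:,:2]
mu=X.mean(0);w,V=np.linalg.eigh(np.cov((X-mu).T));e=V[:,1]*-np.sign(V[0,1])
s=(X-mu)@e;t=(X-mu)@np.array([-e[1],e[0]])
print("dir +x",e,np.degrees(np.arctan2(e[1],e[0])),"extent",s.min(),s.max(),s.max()-s.min(),"mid",mu+e*(s.min()+s.max())/2, len(s))
for a in np.arange(-.1,.1,.02):
    q=t[(s>a)&(s<a+.02)]
    if len(q):print(round(a,2),np.percentile(q,[2,50,98]).round(4))
print("boss",onz(c,243,183,.048))
# pan in wrist/side view
s1=dict(np.load("s1.npz"));cv2.imwrite("pics/s1.png",s1["color"])
E
```

```text
(243, 183) [0.549 0.222 0.003]
(242, 130) [0.642 0.237 0.045]
(236, 72) [0.72  0.258 0.047]
(280, 170) [ 0.582  0.163 -0.   ]
(220, 232) [0.466 0.247 0.035]
[ 223   60   45  139 3193]
dir +x [-0.97567344 -0.21922897] -167.33624897554878 extent -0.10089094129264752 0.0957946440432928 0.19668558533594033 mid [0.63364636 0.23928313] 1386
-0.1 [-0.0166  0.0027  0.016 ]
-0.08 [-0.0089 -0.0005  0.006 ]
-0.06 [-0.0065 -0.0004  0.0061]
-0.04 [-0.0064 -0.0003  0.0058]
-0.02 [-0.0063 -0.      0.0059]
0.0 [-0.0062 -0.0001  0.0062]
0.02 [-0.0061  0.0001  0.0064]
0.04 [-0.0164  0.0004  0.0166]
0.06 [-0.0226 -0.0111  0.0228]
0.08 [-0.0188 -0.0003  0.0191]
boss [0.56239842 0.22239843 0.048     ]
```

View pics/s1.png

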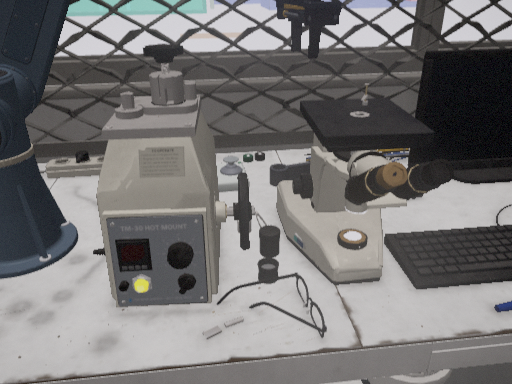

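```bash
python3 - <<'E'
import numpy as np,cv2
from h import *
s1=dict(np.load("s1.npz"))
print("pan side",onz(s1,232,160,.07))
s=s1["color"][135:185,200:265];cv2.imwrite("pics/s1c.png",cv2.resize(s,None,fx=10,fy=10,interpolation=cv2.INTER_CUBIC))
E
python3 -m pendant '[{"jaw":0.4,"linear":[0,0,0],"twist":-2.8},{"jaw":0.4,"linear":[1.4,-0.9,2],"twist":0},{"jaw":0.4,"linear":[1.4,-0.9,4],"twist":0},{"jaw":0.4,"linear":[0,0,4],"twist":0},{"jaw":0.4,"linear":[0,0,4],"twist":0},{"jaw":0.4,"linear":[0,0,4],"twist":0},{"jaw":0.4,"linear":[0,0,2],"twist":0},{"jaw":0.4,"linear":[0,0,0],"twist":0},{"jaw":0.4,"linear":[0,0,0],"twist":0}]'
python3 - <<'E'
from rig import robot,cams
import cv2,numpy as np
c=cams.camera("wrist");np.savez("w2.npz",**c);cv2.imwrite("pics/w2.png",c["color"])
o=robot.get_obs();print(o["position"],o["tool_rot"],o["moment"].round(3),o["ft_force"].round(2))
E
```

```text
pan side [0.44173416 0.23127182 0.07      ]
time: 3.45
position: [0.6394, 0.2397, 0.1153]
tool_rot: [0.994, 0.113, 0.001, -0.0]
ft_force: [1.2, -0.4, 0.6]
grip_width: 0.0381
grip_force: 0.0
[0.64061041 0.23994073 0.1169863 ] [ 9.93647740e-01  1.12497929e-01  2.88286162e-03 -2.72073912e-04] [0.087 0.048 0.019] [ 0.76 -0.11  0.31]
```

View pics/w2.png

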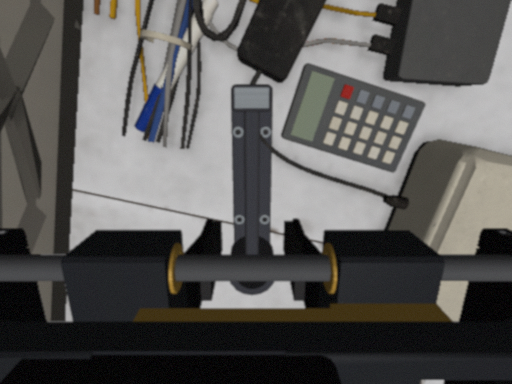

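View pics/s1c.png

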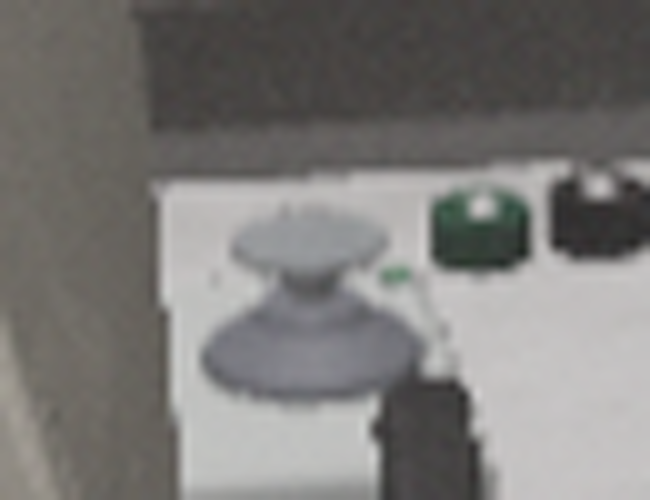

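The wrist view shows the web (column 252) aligned and centred between the fingers (205 to 305). In the side crop the pan is at (310,242), which is about (231,159) in the full picture.

```bash
python3 -m pendant '[{"jaw":0.4,"linear":[-0.6,0,2],"twist":0},{"jaw":0.4,"linear":[0,0,2],"twist":0},{"jaw":0.4,"linear":[0,0,2],"twist":0},{"jaw":0.4,"linear":[0,0,2],"twist":0},{"jaw":0.4,"linear":[0,0,0],"twist":0},{"jaw":0.4,"linear":[0,0,0],"twist":0}]'
for i in 1 2 3 4 5 6; do python3 -m pendant '[{"jaw":0.4,"linear":[0,0,0],"twist":0}]' >/dev/null; python3 - <<'E'
from rig import robot
o=robot.get_obs();print(o["position"].round(4),o["tool_rot"].round(3),o["moment"].round(3),o["ft_force"].round(2),o["joint_torque"].round(3))
E
done
```

```text
time: 4.0
position: [0.6338, 0.2384, 0.0363]
tool_rot: [0.994, 0.112, 0.002, -0.0]
ft_force: [0.9, -0.2, 0.6]
grip_width: 0.0351
grip_force: 0.0
[0.6346 0.2386 0.0372] [ 0.994  0.112  0.003 -0.   ] [-0.016  0.064  0.005] [ 0.    0.05 -0.69] [ 7.0000e-03 -5.0096e+01 -1.3304e+01  3.0000e-02 -4.2000e-02 -3.0000e-03]
[0.6343 0.2386 0.037 ] [ 0.994  0.112  0.003 -0.   ] [0.023 0.025 0.005] [-0.21 -0.2   0.01] [-9.0000e-03 -5.0702e+01 -1.3635e+01  3.1000e-02 -7.8000e-02 -1.0000e-03]
[0.6336 0.2384 0.0363] [ 0.994  0.112  0.002 -0.   ] [0.049 0.087 0.008] [-0.73 -0.46  0.04] [-1.5000e-02 -5.1088e+01 -1.3780e+01  3.1000e-02 -9.0000e-02 -1.0000e-03]
[0.6329 0.2383 0.0355] [ 0.994  0.112  0.001 -0.   ] [ 0.044  0.092 -0.024] [0.77 0.67 0.35] [-1.1000e-02 -5.1277e+01 -1.3803e+01  3.1000e-02 -9.0000e-02 -0.0000e+00]
[0.6324 0.2382 0.0349] [ 0.994  0.112  0.001 -0.   ] [-0.003  0.019 -0.035] [ 1.1   0.02 -0.44] [-4.0000e-03 -5.1341e+01 -1.3774e+01  3.1000e-02 -8.5000e-02 -0.0000e+00]
[0.6321 0.2381 0.0344] [ 0.994  0.112  0.    -0.   ] [ 0.002  0.028 -0.01 ] [-0.18  0.76 -0.47] [ 1.0000e-03 -5.1336e+01 -1.3733e+01  3.1000e-02 -8.1000e-02 -0.0000e+00]
```

```bash
python3 -m pendant '[{"jaw":0.4,"linear":[0.1,0,0.3],"twist":0},{"jaw":0.4,"linear":[0,0,0],"twist":0},{"jaw":0.4,"linear":[0,0,0],"twist":0},{"jaw":0,"linear":[0,0,0],"twist":0},{"jaw":0,"linear":[0,0,0],"twist":0},{"jaw":0,"linear":[0,0,0],"twist":0},{"jaw":0,"linear":[0,0,0],"twist":0},{"jaw":0,"linear":[0,0,0],"twist":0},{"jaw":0,"linear":[0,0,0],"twist":0}]' 55
python3 - <<'E'
from rig import robot
o=robot.get_obs();print(o["position"].round(4),o["tool_rot"].round(3),o["moment"].round(3),o["ft_force"].round(2))
E
python3 -m pendant '[{"jaw":0,"linear":[0,0,-0.2],"twist":0},{"jaw":0,"linear":[0,0,-0.2],"twist":0},{"jaw":0,"linear":[0,0,0],"twist":0},{"jaw":0,"linear":[0,0,0],"twist":0},{"jaw":0,"linear":[0,0,0],"twist":0},{"jaw":0,"linear":[0,0,0],"twist":0},{"jaw":0,"linear":[0,0,0],"twist":0}]'
for i in 1 2 3 4 5 6; do python3 -m pendant '[{"jaw":0,"linear":[0,0,0],"twist":0}]' >/dev/null; python3 - <<'E'
from rig import robot
o=robot.get_obs();print(o["position"].round(4),o["tool_rot"].round(3),o["moment"].round(3),o["ft_force"].round(2),o["joint_torque"].round(3),o["grip_force"],o["grip_width"])
E
done
```

```text
time: 5.25
position: [0.6333, 0.2384, 0.0314]
tool_rot: [0.994, 0.112, 0.0, -0.0]
ft_force: [-0.7, 0.5, 2.5]
grip_width: 0.0042
grip_force: 1.6
[0.6333 0.2384 0.0314] [ 0.994  0.112  0.    -0.   ] [ 0.112  0.116 -0.019] [-0.7   0.52  2.54]
time: 5.83
position: [0.6328, 0.2382, 0.0348]
tool_rot: [0.994, 0.112, -0.0, 0.0]
ft_force: [0.4, -0.7, -0.5]
grip_width: 0.0006
grip_force: 0.0
[0.6328 0.2382 0.0348] [ 0.994  0.112 -0.     0.   ] [ 0.05   0.063 -0.028] [-0.1  -0.1  -0.02] [-1.0000e-03 -5.1216e+01 -1.3704e+01  3.1000e-02 -7.4000e-02 -0.0000e+00] 0.0 0.000275991061879162
[0.6328 0.2383 0.0349] [ 0.994  0.112 -0.     0.   ] [0.012 0.054 0.002] [0.4  0.18 0.53] [-1.0000e-03 -5.1204e+01 -1.3702e+01  3.1000e-02 -7.4000e-02  0.0000e+00] 0.0 0.0001608471981595828
[0.6329 0.2382 0.0349] [ 0.994  0.112 -0.     0.   ] [0.003 0.027 0.036] [ 1.08 -1.37 -0.48] [-1.0000e-03 -5.1198e+01 -1.3703e+01  3.1000e-02 -7.4000e-02 -0.0000e+00] 0.0 0.0004604569249280422
[0.6329 0.2383 0.0349] [ 0.994  0.112 -0.     0.   ] [0.059 0.056 0.011] [-0.55 -0.51 -0.16] [-1.0000e-03 -5.1196e+01 -1.3704e+01  3.1000e-02 -7.4000e-02 -0.0000e+00] 0.0 0.000495242706081051
[0.6329 0.2383 0.035 ] [ 0.994  0.112  0.    -0.   ] [ 0.055  0.013 -0.015] [ 0.77  1.22 -0.12] [-0.0000e+00 -5.1196e+01 -1.3706e+01  3.1000e-02 -7.5000e-02 -0.0000e+00] 0.0 0.0007952234503986011
[0.6329 0.2383 0.035 ] [ 0.994  0.112 -0.     0.   ] [-0.008  0.009  0.004] [-0.11  0.47 -0.1 ] [ 0.0000e+00 -5.1198e+01 -1.3707e+01  3.1000e-02 -7.4000e-02  0.0000e+00] 0.0 0.0007498936033724839
```

The fingers shut on nothing, so I'll look before doing anything else.

```bash
python3 - <<'E'
from rig import robot,cams
import cv2,numpy as np
a=cams.camera("wrist");np.savez("w3.npz",**a)
b=cams.camera("scene");np.savez("c3.npz",**b)
im=np.vstack([cv2.resize(a["color"],(400,300)),cv2.resize(b["color"][150:280,250:423],(400,300))])
cv2.imwrite("pics/w3.png",im)
E
```

```text
(no output)
```

View pics/w3.png

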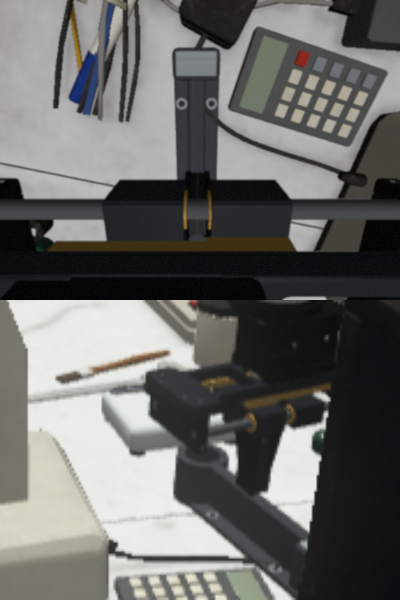

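```bash
python3 - <<'E'
import numpy as np,cv2
from h import *
from rig import robot
c=dict(np.load("w3.npz"));P=cloud(c)
V=c["view"];print("cam pos",(-V[:3,:3].T@V[:3,3]).round(4),"axes",V[:3,:3].round(3).tolist(),c["cx"],c["cy"])
for v in (90,150,190,215,235,245):
  for u in(225,240,252,262,280):print((u,v),P[v,u].round(3),c["color"][v,u],end=" ")
  print()
s=dict(np.load("c3.npz"));P=cloud(s)
for (a,b) in[(255,470-300),(248,485-300),(260,200),(240,195),(280,205),(205,158)]:
  u,v=int(250+a*173/400),int(150+b*130/300);print(u,v,P[v,u].round(3),s["color"][v,u])
E
```

```text
cam pos [0.7084 0.2561 0.2127] axes [[0.221, -0.975, -0.0], [-0.935, -0.212, 0.283], [-0.276, -0.063, -0.959]] 252.3114571476394 188.59612238546148
(225, 90) [0.712 0.272 0.045] [99 95 93] (240, 90) [0.714 0.264 0.048] [131 128 124] (252, 90) [0.715 0.258 0.047] [132 128 124] (262, 90) [0.716 0.253 0.047] [133 130 125] (280, 90) [0.719 0.243 0.044] [76 72 74] 
(225, 150) [0.673 0.268 0.006] [69 67 66] (240, 150) [0.675 0.258 0.007] [46 44 43] (252, 150) [0.683 0.251 0.046] [62 57 57] (262, 150) [0.684 0.245 0.045] [49 45 46] (280, 150) [0.681 0.229 0.001] [148 149 149] 
(225, 190) [0.642 0.262 0.001] [118 118 117] (240, 190) [0.646 0.251 0.006] [56 52 51] (252, 190) [0.659 0.245 0.046] [62 54 55] (262, 190) [0.649 0.235 0.006] [50 48 48] (280, 190) [0.651 0.221 0.001] [181 181 181] 
(225, 215) [0.621 0.258 0.001] [157 156 156] (240, 215) [0.626 0.247 0.006] [54 50 48] (252, 215) [0.644 0.242 0.048] [61 57 54] (262, 215) [0.63  0.231 0.007] [54 50 50] (280, 215) [0.631 0.216 0.001] [182 180 182] 
(225, 235) [0.667 0.256 0.129] [12 11 10] (240, 235) [0.642 0.248 0.074] [2 1 5] (252, 235) [0.642 0.241 0.072] [14 17 18] (262, 235) [0.644 0.236 0.073] [ 9  6 12] (280, 235) [0.671 0.239 0.129] [14 11 17] 
(225, 245) [0.668 0.255 0.137] [15  8 14] (240, 245) [0.643 0.247 0.086] [15 30 36] (252, 245) [0.638 0.24  0.075] [18 15 14] (262, 245) [0.643 0.236 0.082] [ 9 10  8] (280, 245) [0.672 0.24  0.137] [10 13 10] 
360 223 [0.646 0.234 0.078] [30 30 30]
357 230 [0.64  0.233 0.059] [31 32 32]
362 236 [0.644 0.243 0.047] [81 77 75]
353 234 [0.626 0.232 0.042] [48 48 46]
371 238 [0.585 0.295 0.001] [209 213 212]
338 218 [0.544 0.232 0.035] [48 48 47]
```

```bash
python3 - <<'E'
import numpy as np,cv2
from h import *
from rig import robot
print(robot.nose_length,[a for a in dir(robot) if a[0]!='_'])
c=dict(np.load("w3.npz"));P=cloud(c)
for v in range(216,262,2):print(v,[(P[v,u].round(3).tolist()) for u in(244,252,260)])
s=dict(np.load("c3.npz"));P=cloud(s)
for v in range(216,242,2):print(v,[(P[v,u].round(3).tolist(),int(s["color"][v,u].mean())) for u in(352,356,360)])
for n in("w1","w2","w3"):
  V=dict(np.load(n+".npz"))["view"];print(n,(-V[:3,:3].T@V[:3,3]).round(4))
E
```

```text
0.017 ['Unreachable', 'get_obs', 'hand_in', 'nose_length']
216 [[0.642, 0.246, 0.045], [0.643, 0.241, 0.045], [0.645, 0.237, 0.047]]
218 [[0.641, 0.246, 0.046], [0.642, 0.241, 0.046], [0.643, 0.236, 0.046]]
220 [[0.643, 0.246, 0.054], [0.641, 0.241, 0.047], [0.642, 0.236, 0.046]]
222 [[0.642, 0.246, 0.056], [0.642, 0.241, 0.053], [0.643, 0.237, 0.053]]
224 [[0.641, 0.246, 0.056], [0.642, 0.241, 0.056], [0.643, 0.237, 0.056]]
226 [[0.641, 0.246, 0.06], [0.642, 0.241, 0.059], [0.643, 0.237, 0.059]]
228 [[0.641, 0.246, 0.061], [0.642, 0.241, 0.062], [0.643, 0.237, 0.061]]
230 [[0.641, 0.246, 0.064], [0.642, 0.241, 0.065], [0.643, 0.237, 0.064]]
232 [[0.641, 0.246, 0.067], [0.642, 0.241, 0.067], [0.643, 0.237, 0.068]]
234 [[0.641, 0.245, 0.07], [0.642, 0.241, 0.069], [0.643, 0.237, 0.07]]
236 [[0.641, 0.245, 0.072], [0.642, 0.241, 0.072], [0.643, 0.237, 0.073]]
238 [[0.641, 0.245, 0.075], [0.642, 0.241, 0.075], [0.643, 0.237, 0.075]]
240 [[0.641, 0.245, 0.077], [0.641, 0.241, 0.075], [0.643, 0.237, 0.076]]
242 [[0.641, 0.245, 0.079], [0.64, 0.241, 0.074], [0.643, 0.237, 0.079]]
244 [[0.6
[... 1221 characters left out ...]
8, 0.057], 32), ([0.638, 0.231, 0.063], 32), ([0.645, 0.236, 0.067], 32)]
230 [([0.619, 0.232, 0.047], 57), ([0.639, 0.231, 0.059], 31), ([0.645, 0.236, 0.062], 32)]
232 [([0.623, 0.231, 0.045], 49), ([0.64, 0.231, 0.055], 39), ([0.641, 0.239, 0.055], 33)]
234 [([0.624, 0.23, 0.041], 47), ([0.634, 0.234, 0.047], 63), ([0.645, 0.237, 0.053], 62)]
236 [([0.625, 0.23, 0.037], 47), ([0.636, 0.234, 0.044], 46), ([0.645, 0.238, 0.048], 75)]
238 [([0.625, 0.231, 0.032], 47), ([0.634, 0.235, 0.037], 45), ([0.648, 0.237, 0.046], 51)]
240 [([0.624, 0.232, 0.027], 47), ([0.637, 0.234, 0.034], 47), ([0.649, 0.237, 0.041], 46)]
w1 [0.6893 0.2297 0.4809]
w2 [0.7144 0.2575 0.2932]
w3 [0.7084 0.2561 0.2127]
```

```bash
python3 - <<'E'
import numpy as np,cv2
from h import *
for n in("w1","w2","w3"):
  c=dict(np.load(n+".npz"));P=cloud(c);V=c["view"];o=-V[:3,:3].T@V[:3,3]
  ex=V[0,:3];ex=ex/np.linalg.norm(ex) # tool y
  fx=np.array([-ex[1],ex[0],0])
  D=P-o;y=D@ex;x=D@fx;z=D[...,2]
  # TCP in this frame: z=-0.176
  m=(z>-.25)&(z<-.10)&(c["depth"]>0.05)&(c["color"].max(2)<60)&(np.abs(y)<.065)&(P[...,2]>.051)
  print(n,"min height rel. TCP(+ = behind)",np.round(np.percentile(z[m]+.1765,[0,.5,2,10]),4), "x",np.percentile(x[m],[1,50,99]).round(3),"y",np.percentile(y[m],[1,99]).round(3))
E
```

```text
w1 min height rel. TCP(+ = behind) [0.0158 0.0176 0.0191 0.0247] x [-0.089 -0.075 -0.068] y [-0.053  0.053]
w2 min height rel. TCP(+ = behind) [0.0144 0.0162 0.018  0.0247] x [-0.086 -0.068 -0.066] y [-0.03   0.029]
w3 min height rel. TCP(+ = behind) [0.015  0.0153 0.0165 0.0219] x [-0.087 -0.068 -0.066] y [-0.008  0.008]
```

The depth data shows the fingertips about 16 mm *behind* the reported TCP, not 17 mm ahead of it. At a reported z of 0.031 they shut just on top of the web. I'll go by what I measured: tip height = reported z + 0.0155. Next I'll open and go down in steps, watching the force.

```bash
python3 -m pendant '[{"jaw":0.4,"linear":[0,0,-0.5],"twist":0},{"jaw":0.4,"linear":[0,0,0],"twist":0},{"jaw":0.4,"linear":[0,0,0],"twist":0},{"jaw":0.4,"linear":[0,0,0],"twist":0},{"jaw":0.4,"linear":[0,0,0],"twist":0},{"jaw":0.4,"linear":[0,0,0.5],"twist":0},{"jaw":0.4,"linear":[0,0,1],"twist":0},{"jaw":0.4,"linear":[0,0,1],"twist":0},{"jaw":0.4,"linear":[0,0,0],"twist":0}]' 55
python3 -m pendant '[{"jaw":0.4,"linear":[0,0,0.5],"twist":0},{"jaw":0.4,"linear":[0,0,0.5],"twist":0},{"jaw":0.4,"linear":[0,0,0.4],"twist":0},{"jaw":0.4,"linear":[0,0,0],"twist":0},{"jaw":0.4,"linear":[0,0,0],"twist":0},{"jaw":0.4,"linear":[0,0,0],"twist":0},{"jaw":0.4,"linear":[0,0,0],"twist":0}]'
python3 - <<'E'
from rig import robot,cams
import cv2,numpy as np
a=cams.camera("wrist");np.savez("w4.npz",**a)
b=cams.camera("scene")
cv2.imwrite("pics/w4.png",np.vstack([cv2.resize(a["color"],(400,300)),cv2.resize(b["color"][150:280,250:423],(400,300))]))
E
```

```text
time: 7.18
position: [0.6306, 0.2377, 0.0117]
tool_rot: [0.994, 0.112, -0.003, 0.0]
ft_force: [-0.3, 0.5, -0.8]
grip_width: 0.0338
grip_force: 0.0
time: 7.77
position: [0.6333, 0.2383, 0.0014]
tool_rot: [0.994, 0.112, 0.0, -0.0]
ft_force: [0.4, 0.1, 0.1]
grip_width: 0.0349
grip_force: 0.0
```

View pics/w4.png

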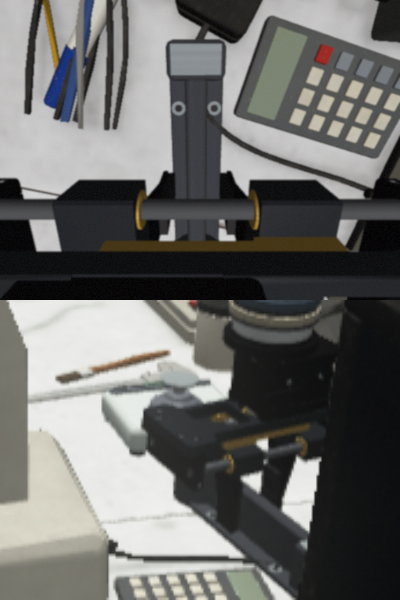

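The fingers now straddle the web, with one on each side in the scene view. I'll close, lift a few millimetres and read the load.

```bash
cat > r.py <<'E'
from rig import robot
o=robot.get_obs();print(o["position"].round(4),o["tool_rot"].round(3),o["moment"].round(3),o["ft_force"].round(2),o["joint_torque"].round(2)[1:5],round(o["grip_force"],1),round(o["grip_width"],4))
E
python3 -m pendant '[{"jaw":0,"linear":[0,0,0.1],"twist":0},{"jaw":0,"linear":[0,0,0],"twist":0},{"jaw":0,"linear":[0,0,0],"twist":0},{"jaw":0,"linear":[0,0,0],"twist":0},{"jaw":0,"linear":[0,0,0],"twist":0},{"jaw":0,"linear":[0,0,0],"twist":0}]' 55 >/dev/null; python3 r.py
python3 -m pendant '[{"jaw":0,"linear":[0,0,-0.1],"twist":0},{"jaw":0,"linear":[0,0,-0.2],"twist":0},{"jaw":0,"linear":[0,0,-0.2],"twist":0},{"jaw":0,"linear":[0,0,0],"twist":0},{"jaw":0,"linear":[0,0,0],"twist":0},{"jaw":0,"linear":[0,0,0],"twist":0},{"jaw":0,"linear":[0,0,0],"twist":0},{"jaw":0,"linear":[0,0,0],"twist":0}]'>/dev/null
for i in 1 2 3 4 5 6; do python3 -m pendant '[{"jaw":0,"linear":[0,0,0],"twist":0}]' >/dev/null; python3 r.py
done
```

```text
[6.329e-01 2.385e-01 1.000e-04] [ 0.994  0.112  0.    -0.   ] [ 0.157  0.113 -0.044] [0.88 0.96 0.25] [-51.78 -12.62  -0.11  -0.09] 55.0 0.0126
[0.6328 0.2382 0.0048] [ 0.994  0.112 -0.     0.   ] [-0.002  0.307 -0.037] [-0.32  0.06 -9.35] [-5.782e+01 -1.499e+01  4.000e-02 -3.100e-01] 55.0 0.0126
[0.6329 0.2383 0.005 ] [ 0.994  0.112 -0.     0.   ] [0.009 0.299 0.008] [ 0.45  0.37 -9.06] [-5.783e+01 -1.500e+01  4.000e-02 -3.100e-01] 55.0 0.0128
[0.6329 0.2383 0.005 ] [ 0.994  0.112 -0.    -0.   ] [-0.002  0.309  0.008] [-0.45  0.08 -8.7 ] [-5.785e+01 -1.502e+01  4.000e-02 -3.100e-01] 55.0 0.0123
[0.6329 0.2383 0.005 ] [ 0.994  0.112  0.    -0.   ] [-0.013  0.236  0.055] [-1.05 -0.24 -8.59] [-5.787e+01 -1.502e+01  4.000e-02 -3.200e-01] 55.0 0.0129
[0.6329 0.2383 0.005 ] [ 0.994  0.112  0.    -0.   ] [-0.046  0.233  0.012] [ 0.13 -0.5  -9.24] [-5.788e+01 -1.503e+01  4.000e-02 -3.200e-01] 55.0 0.0125
[0.6329 0.2383 0.005 ] [ 0.994  0.112 -0.    -0.   ] [ 0.024  0.311 -0.019] [-0.77  0.51 -8.61] [-5.788e+01 -1.503e+01  4.000e-02 -3.200e-01] 55.0 0.0125
```

The whole weight, about 8.9 N, is off the bench. The moment change of about 0.24 N·m puts the balance point about 27 mm towards the block (tool +x). I'll set it down, open, shift and regrip.

```bash
python3 -m pendant '[{"jaw":0,"linear":[0,0,0.2],"twist":0},{"jaw":0,"linear":[0,0,0.2],"twist":0},{"jaw":0,"linear":[0,0,0.1],"twist":0},{"jaw":0,"linear":[0,0,0],"twist":0},{"jaw":0,"linear":[0,0,0],"twist":0},{"jaw":0,"linear":[0,0,0],"twist":0},{"jaw":0,"linear":[0,0,0],"twist":0},{"jaw":0,"linear":[0,0,0],"twist":0}]' >/dev/null; python3 r.py
python3 -m pendant '[{"jaw":0.4,"linear":[0,0,0],"twist":0},{"jaw":0.4,"linear":[0,0,0],"twist":0},{"jaw":0.4,"linear":[0,0,0],"twist":0},{"jaw":0.4,"linear":[0.9,0,0],"twist":0},{"jaw":0.4,"linear":[0.9,0,0],"twist":0},{"jaw":0.4,"linear":[0.9,0,0],"twist":0},{"jaw":0.4,"linear":[0,0,0],"twist":0},{"jaw":0.4,"linear":[0,0,0],"twist":0},{"jaw":0.4,"linear":[0,0,0],"twist":0},{"jaw":0.4,"linear":[0,0,0],"twist":0},{"jaw":0.4,"linear":[0,0,0],"twist":0},{"jaw":0.4,"linear":[0,0,0],"twist":0}]' >/dev/null; python3 r.py
python3 -m pendant '[{"jaw":0,"linear":[0,0,0],"twist":0},{"jaw":0,"linear":[0,0,0],"twist":0},{"jaw":0,"linear":[0,0,0],"twist":0},{"jaw":0,"linear":[0,0,0],"twist":0},{"jaw":0,"linear":[0,0,0],"twist":0},{"jaw":0,"linear":[0,0,0],"twist":0}]' >/dev/null; python3 r.py
python3 -m pendant '[{"jaw":0,"linear":[0,0,-0.2],"twist":0},{"jaw":0,"linear":[0,0,-0.2],"twist":0},{"jaw":0,"linear":[0,0,-0.2],"twist":0},{"jaw":0,"linear":[0,0,0],"twist":0},{"jaw":0,"linear":[0,0,0],"twist":0},{"jaw":0,"linear":[0,0,0],"twist":0},{"jaw":0,"linear":[0,0,0],"twist":0},{"jaw":0,"linear":[0,0,0],"twist":0},{"jaw":0,"linear":[0,0,0],"twist":0}]'>/dev/null
for i in 1 2 3 4 ; do python3 -m pendant '[{"jaw":0,"linear":[0,0,0],"twist":0}]' >/dev/null; python3 r.py
done
```

```text
[6.329e-01 2.383e-01 1.000e-04] [0.994 0.112 0.    0.   ] [-0.061  0.169 -0.029] [-1.44 -0.83 -6.16] [-5.637e+01 -1.481e+01  5.000e-02 -4.500e-01] 55.0 0.0129
[0.6588 0.2443 0.    ] [ 0.994  0.112 -0.     0.   ] [ 0.031  0.084 -0.025] [-0.1   0.45 -0.23] [-5.370e+01 -1.355e+01  3.000e-02 -7.000e-02] 0.0 0.0349
[ 6.592e-01  2.443e-01 -1.000e-04] [ 0.994  0.112 -0.     0.   ] [ 0.037 -0.009  0.02 ] [-0.33  0.59 -0.13] [-5.369e+01 -1.358e+01  4.000e-02 -9.000e-02] 55.0 0.0123
[0.6592 0.2443 0.006 ] [ 0.994  0.112 -0.     0.   ] [ 0.007  0.042 -0.062] [ 0.25  0.22 -8.83] [-5.968e+01 -1.589e+01  3.000e-02 -8.000e-02] 55.0 0.0127
[0.6592 0.2443 0.006 ] [ 0.994  0.112  0.    -0.   ] [ 0.041 -0.017  0.021] [ 0.29 -0.62 -9.01] [-5.969e+01 -1.589e+01  3.000e-02 -8.000e-02] 55.0 0.0127
[0.6592 0.2442 0.006 ] [ 0.994  0.112  0.    -0.   ] [-0.03   0.041  0.018] [ 0.46  0.5  -8.84] [-5.971e+01 -1.590e+01  3.000e-02 -8.000e-02] 55.0 0.0121
[0.6592 0.2443 0.006 ] [ 0.994  0.112  0.    -0.   ] [ 0.038  0.075 -0.038] [ 1.39 -0.42 -9.01] [-5.972e+01 -1.590e+01  3.000e-02 -8.000e-02] 55.0 0.0125
```

It's balanced: the wrist torque is back at its no-load value. I'll lift clear, and refine the pan position from the saved views.

```bash
python3 -m pendant '[{"jaw":0,"linear":[0,0,-0.5],"twist":0},{"jaw":0,"linear":[0,0,-1.5],"twist":0},{"jaw":0,"linear":[0,0,-2],"twist":0},{"jaw":0,"linear":[0,0,-2],"twist":0},{"jaw":0,"linear":[0,0,-2],"twist":0},{"jaw":0,"linear":[0,0,-2],"twist":0},{"jaw":0,"linear":[0,0,-2],"twist":0},{"jaw":0,"linear":[0,0,-1.5],"twist":0},{"jaw":0,"linear":[0,0,-0.5],"twist":0},{"jaw":0,"linear":[0,0,0],"twist":0},{"jaw":0,"linear":[0,0,0],"twist":0},{"jaw":0,"linear":[0,0,0],"twist":0}]' >/dev/null; python3 r.py
python3 - <<'E'
import numpy as np,cv2
from h import *
R=[]
for n in("scene0","s1"):
  c=dict(np.load(n+".npz"));P=cloud(c)
  m=(np.hypot(P[...,0]-.441,P[...,1]-.238)<.04)&(P[...,2]>.0645)&(P[...,2]<.08)
  v,u=np.nonzero(m);print(n,m.sum(),u.min(),u.max(),v.min(),v.max(),"zmed",np.median(P[m][:,2]).round(4),"cloud mid",P[m].min(0).round(4),P[m].max(0).round(4),P[m].mean(0).round(4))
  uc,vc=(u.min()+u.max())/2,(v.min()+v.max())/2
  print(" mean px ray",onz(c,u.mean(),v.mean(),.07).round(4)," mid px ray",onz(c,uc,vc,.07).round(4));R.append(ray(c,uc,vc))
(o1,d1),(o2,d2)=R
A=np.stack([d1,-d2],1);t=np.linalg.lstsq(A,o2-o1,rcond=None)[0];print("tri",o1+d1*t[0],o2+d2*t[1])
E
```

```text
[0.6578 0.244  0.1446] [ 0.994  0.112 -0.002  0.   ] [0.056 0.072 0.037] [-0.53  0.2  -9.44] [-5.86e+01 -2.11e+01  4.00e-02 -1.40e-01] 55.0 0.0126
scene0 105 319 335 181 188 zmed 0.0692 cloud mid [0.4203 0.2225 0.0661] [0.4606 0.262  0.0714] [0.4415 0.2407 0.0691]
 mean px ray [0.4434 0.2399 0.07  ]  mid px ray [0.4437 0.2389 0.07  ]
s1 84 223 238 156 162 zmed 0.0714 cloud mid [0.4195 0.2202 0.0677] [0.4577 0.2596 0.0736] [0.4384 0.2377 0.0713]
 mean px ray [0.4385 0.2408 0.07  ]  mid px ray [0.4384 0.2385 0.07  ]
tri [0.43892743 0.24082767 0.06767782] [0.43855845 0.24132421 0.06884977]
```

```bash
python3 -m pendant '[{"jaw":0,"linear":[-0.7,-0.2,0],"twist":0},{"jaw":0,"linear":[-2,-0.4,0],"twist":0},{"jaw":0,"linear":[-2,-0.4,0],"twist":0},{"jaw":0,"linear":[-2,-0.4,0],"twist":0},{"jaw":0,"linear":[-2,-0.4,0],"twist":0},{"jaw":0,"linear":[-2,-0.4,0],"twist":0},{"jaw":0,"linear":[-2,-0.4,0],"twist":0},{"jaw":0,"linear":[-2,-0.4,0],"twist":0},{"jaw":0,"linear":[-2,-0.4,0],"twist":0},{"jaw":0,"linear":[-2,-0.4,0],"twist":0},{"jaw":0,"linear":[-2,-0.4,0],"twist":0},{"jaw":0,"linear":[-0.6,-0.2,0],"twist":0}]' >/dev/null
python3 -m pendant '[{"jaw":0,"linear":[0,0,0],"twist":0},{"jaw":0,"linear":[0,0,0],"twist":0},{"jaw":0,"linear":[0,0,0],"twist":0},{"jaw":0,"linear":[0,0,0],"twist":0},{"jaw":0,"linear":[0,0,0],"twist":0},{"jaw":0,"linear":[0,0,0],"twist":0},{"jaw":0,"linear":[0,0,0],"twist":0},{"jaw":0,"linear":[0,0,0],"twist":0},{"jaw":0,"linear":[0,0,0],"twist":0},{"jaw":0,"linear":[0,0,0],"twist":0}]'; python3 r.py
```

```text
time: 15.62
position: [0.4418, 0.2397, 0.1459]
tool_rot: [0.994, 0.112, -0.0, -0.0]
ft_force: [0.4, 0.2, -9.4]
grip_width: 0.0126
grip_force: 55.0
[0.4418 0.2397 0.1459] [ 0.994  0.112 -0.    -0.   ] [ 0.048  0.137 -0.049] [ 0.4   0.2  -9.45] [-4.019e+01 -1.514e+01  2.000e-02 -8.000e-02] 55.0 0.0126
```

```bash
python3 -m pendant '[{"jaw":0,"linear":[0,0,0.5],"twist":0},{"jaw":0,"linear":[0,0,1.2],"twist":0},{"jaw":0,"linear":[0,0,1.5],"twist":0},{"jaw":0,"linear":[0,0,1.5],"twist":0},{"jaw":0,"linear":[0,0,1.2],"twist":0},{"jaw":0,"linear":[0,0,0.6],"twist":0},{"jaw":0,"linear":[0,0,0],"twist":0},{"jaw":0,"linear":[0,0,0],"twist":0},{"jaw":0,"linear":[0,0,0],"twist":0},{"jaw":0,"linear":[0,0,0],"twist":0},{"jaw":0,"linear":[0,0,0],"twist":0},{"jaw":0,"linear":[0,0,0],"twist":0}]'>/dev/null; python3 r.py
python3 -m pendant '[{"jaw":0,"linear":[0,0,0.1],"twist":0},{"jaw":0,"linear":[0,0,0.1],"twist":0},{"jaw":0,"linear":[0,0,0.1],"twist":0},{"jaw":0,"linear":[0,0,0.1],"twist":0},{"jaw":0,"linear":[0,0,0.1],"twist":0},{"jaw":0,"linear":[0,0,0.1],"twist":0},{"jaw":0,"linear":[0,0,0.1],"twist":0},{"jaw":0,"linear":[0,0,0.1],"twist":0},{"jaw":0,"linear":[0,0,0],"twist":0},{"jaw":0,"linear":[0,0,0],"twist":0},{"jaw":0,"linear":[0,0,0],"twist":0},{"jaw":0,"linear":[0,0,0],"twist":0}]' >/dev/null; python3 r.py
for i in 1 2; do python3 -m pendant '[{"jaw":0,"linear":[0,0,0.1],"twist":0},{"jaw":0,"linear":[0,0,0],"twist":0},{"jaw":0,"linear":[0,0,0],"twist":0},{"jaw":0,"linear":[0,0,0],"twist":0}]' >/dev/null; python3 r.py; done
```

```text
[0.4422 0.2399 0.0816] [ 0.994  0.112  0.001 -0.   ] [0.004 0.042 0.069] [ 0.05  0.38 -9.37] [-4.207e+01 -1.152e+01  2.000e-02 -1.000e-01] 55.0 0.0128
[0.4418 0.2398 0.073 ] [ 0.994  0.112  0.    -0.   ] [0.004 0.084 0.016] [-0.35 -0.23 -9.43] [-4.231e+01 -1.097e+01  2.000e-02 -8.000e-02] 55.0 0.0126
[0.4418 0.2398 0.072 ] [ 0.994  0.112 -0.     0.   ] [0.023 0.042 0.011] [-0.13 -0.31 -8.48] [-4.236e+01 -1.091e+01  2.000e-02 -8.000e-02] 55.0 0.0126
[0.4418 0.2398 0.071 ] [ 0.994  0.112 -0.     0.   ] [0.071 0.033 0.027] [-0.25  0.09 -9.51] [-4.239e+01 -1.085e+01  2.000e-02 -8.000e-02] 55.0 0.0127
```

Next come 1 mm steps with a reading after each, looking for contact near 0.070 and full support near 0.067.

```bash
for i in 1 2 3 4; do python3 -m pendant '[{"jaw":0,"linear":[0,0,0.1],"twist":0},{"jaw":0,"linear":[0,0,0],"twist":0},{"jaw":0,"linear":[0,0,0],"twist":0},{"jaw":0,"linear":[0,0,0],"twist":0},{"jaw":0,"linear":[0,0,0],"twist":0}]' >/dev/null; python3 r.py; done
python3 - <<'E'
from rig import cams
import cv2,numpy as np
b=cams.camera("scene");np.savez("c5.npz",**b)
cv2.imwrite("pics/c5.png",cv2.resize(b["color"][110:240,250:423],(798,600)))
E
```

```text
[0.4418 0.2398 0.07  ] [ 0.994  0.112  0.    -0.   ] [ 0.057  0.03  -0.014] [-0.28 -0.26 -8.44] [-4.242e+01 -1.080e+01  2.000e-02 -8.000e-02] 55.0 0.0128
[0.4419 0.2398 0.0691] [ 0.994  0.112  0.    -0.   ] [ 0.027  0.112 -0.016] [ 0.79  0.4  -7.14] [-4.167e+01 -1.053e+01  1.000e-02 -1.100e-01] 55.0 0.0125
[0.4419 0.2398 0.0681] [ 0.994  0.112  0.    -0.   ] [0.023 0.142 0.044] [ 0.3   0.42 -4.7 ] [-4.055e+01 -1.026e+01  1.000e-02 -2.000e-01] 55.0 0.0124
[0.4419 0.2398 0.0671] [ 0.994  0.112  0.    -0.   ] [-0.     0.138 -0.01 ] [-1.18  0.02 -1.96] [-3.938e+01 -9.980e+00  1.000e-02 -2.900e-01] 55.0 0.0127
```

View pics/c5.png

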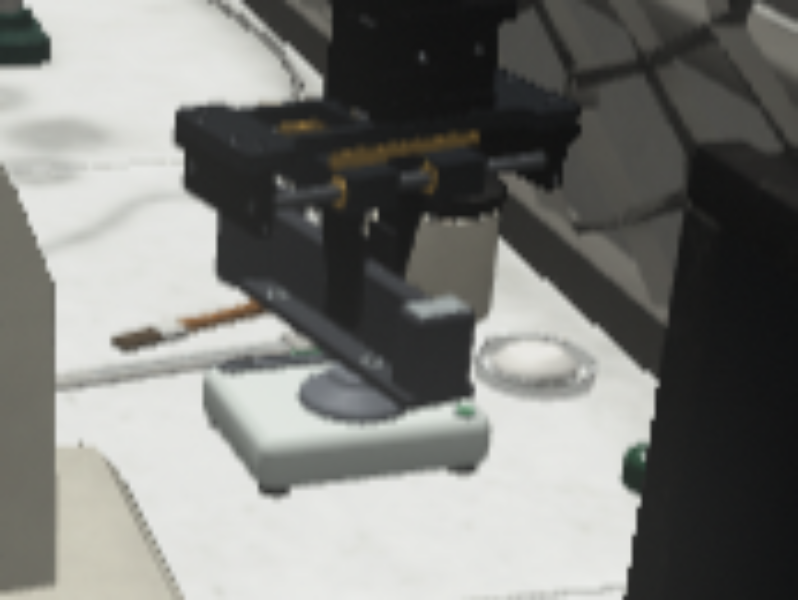

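The picture shows the bracket lying level across the pan, about centred over it, with most of the weight already on it. I'll lower the last bit, ease the grip off gradually, then open.

```bash
python3 -m pendant '[{"jaw":0,"linear":[0,0,0.06],"twist":0},{"jaw":0,"linear":[0,0,0],"twist":0},{"jaw":0,"linear":[0,0,0],"twist":0},{"jaw":0,"linear":[0,0,0],"twist":0},{"jaw":0,"linear":[0,0,0],"twist":0}]' >/dev/null; python3 r.py
python3 -m pendant '[{"jaw":0,"linear":[0,0,0],"twist":0},{"jaw":0,"linear":[0,0,0],"twist":0},{"jaw":0,"linear":[0,0,0],"twist":0},{"jaw":0,"linear":[0,0,0],"twist":0}]' 12 >/dev/null; python3 r.py
python3 -m pendant '[{"jaw":0,"linear":[0,0,0],"twist":0},{"jaw":0,"linear":[0,0,0],"twist":0},{"jaw":0,"linear":[0,0,0],"twist":0},{"jaw":0,"linear":[0,0,0],"twist":0},{"jaw":0,"linear":[0,0,0],"twist":0},{"jaw":0,"linear":[0,0,0],"twist":0}]' 3 >/dev/null; python3 r.py
python3 -m pendant '[{"jaw":0.18,"linear":[0,0,0],"twist":0},{"jaw":0.2,"linear":[0,0,0],"twist":0},{"jaw":0.25,"linear":[0,0,0],"twist":0},{"jaw":0.3,"linear":[0,0,0],"twist":0},{"jaw":0.4,"linear":[0,0,0],"twist":0},{"jaw":0.4,"linear":[0,0,0],"twist":0},{"jaw":0.4,"linear":[0,0,0],"twist":0},{"jaw":0.4,"linear":[0,0,0],"twist":0}]' >/dev/null; python3 r.py
python3 - <<'E'
import numpy as np
from h import *
from rig import cams
b=cams.camera("scene");np.savez("c6.npz",**b)
P=cloud(b);e=np.array([.975,.2215])
X=(P[...,:2]-[.4418,.2398])@e;Y=(P[...,:2]-[.4418,.2398])@[-e[1],e[0]]
m=(P[...,2]>.095)&(P[...,2]<.13)&(np.abs(Y)<.006)&(X>.02)&(X<.08)
print("block/web top",m.sum(),np.median(P[m][:,2]), np.polyfit(X[m],P[m][:,2],1))
m2=(P[...,2]>.06)&(P[...,2]<.09)&(Y<-.009)&(Y>-.03)&(X>-.13)&(X<.08)
print("flange",m2.sum(),np.polyfit(X[m2],P[m2][:,2],1))
E
```

```text
[0.4419 0.2398 0.0665] [ 0.994  0.112  0.    -0.   ] [-0.005  0.166  0.001] [-0.15 -0.45  0.22] [-3.86e+01 -9.72e+00  1.00e-02 -3.10e-01] 55.0 0.0126
[0.4419 0.2398 0.0664] [ 0.994  0.112  0.    -0.   ] [0.037 0.147 0.035] [-0.06  0.26  0.33] [-3.849e+01 -9.560e+00 -1.000e-02 -2.400e-01] 12.0 0.0131
[0.4419 0.2398 0.0664] [ 0.994  0.112  0.    -0.   ] [0.015 0.068 0.012] [ 0.23  0.97 -0.11] [-38.4   -9.33  -0.06  -0.14] 3.0 0.0131
[0.4418 0.2398 0.0664] [ 0.994  0.112  0.    -0.   ] [ 0.     0.056 -0.005] [-0.23 -0.47  0.23] [-3.822e+01 -9.160e+00  2.000e-02 -8.000e-02] 0.0 0.034
block/web top 113 0.1112320179695729 [-0.02614116  0.10980451]
flange 368 [-0.00826671  0.07606763]
```

It stays there with no load on the fingers, and the flange slope is under 0.5°. Now I'll back straight up and check again.

```bash
python3 -m pendant '[{"jaw":0.4,"linear":[0,0,-0.5],"twist":0},{"jaw":0.4,"linear":[0,0,-1],"twist":0},{"jaw":0.4,"linear":[0,0,-2],"twist":0},{"jaw":0.4,"linear":[0,0,-2],"twist":0},{"jaw":0.4,"linear":[0,0,-3],"twist":0},{"jaw":0.4,"linear":[0,0,-3],"twist":0},{"jaw":0.4,"linear":[0,0,-3],"twist":0},{"jaw":0.4,"linear":[0,0,-1],"twist":0},{"jaw":0.4,"linear":[0,0,0],"twist":0},{"jaw":0.4,"linear":[0,0,0],"twist":0},{"jaw":0.4,"linear":[0,0,0],"twist":0},{"jaw":0.4,"linear":[0,0,0],"twist":0}]'
python3 - <<'E'
import numpy as np
from h import *
from rig import cams
e=np.array([.975,.2215])
for n in("scene","wrist"):
  b=cams.camera(n);P=cloud(b)
  X=(P[...,:2]-[.4418,.2398])@e;Y=(P[...,:2]-[.4418,.2398])@[-e[1],e[0]]
  for lab,m in(("top",(P[...,2]>.1)&(P[...,2]<.13)&(np.abs(Y)<.005)&(np.abs(X)<.13)),("flange",(P[...,2]>.06)&(P[...,2]<.09)&(np.abs(Y)>.009)&(np.abs(Y)<.02)&(X>-.1)&(X<.06))):
    if m.sum()>10:print(n,lab,m.sum(),X[m].min().round(3),X[m].max().round(3),np.polyfit(X[m],P[m][:,2],1).round(4))
E
```

```text
time: 22.97
position: [0.4406, 0.2394, 0.2201]
tool_rot: [0.994, 0.112, -0.002, 0.0]
ft_force: [0.5, -0.9, -0.2]
grip_width: 0.0348
grip_force: 0.0
scene top 183 -0.123 0.077 [-0.0026  0.1114]
scene flange 225 -0.092 0.06 [-0.025   0.0741]
wrist top 1472 -0.127 0.073 [-0.0015  0.1128]
wrist flange 2110 -0.091 0.06 [-0.0199  0.073 ]
```

The bracket lies level (top slope about 0.1°), at full length and the right height. I'm handing in.

```bash
python3 -c "
from rig import robot
print(robot.hand_in())"
```

```text
the job is handed in; nothing more can be done
None
```

The bracket lies level and base down on the pan by itself, with the gripper clear, and the job was handed in at about 23 s; its balance point was about 26 mm from the middle towards the block, and my first grip closed on nothing (about 2.5 N on the web top) because the fingertips sit about 16 mm behind the reported TCP, not 17 mm ahead.

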